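# Make up two sampling kits for the granulation lab

### The job

Make up the two sampling kits from the stock on the bench. The blue tray, for the dryer, gets the amber jar and the blue-capped clear jar, each standing upright in a round well of its own, and the steel scoop lying in the long recess; the white tray, for the coater, gets the white bottle upright in either round well and the yellow scoop lying in the long recess, both scoops open side up and either way round. Set the glass jars down rather than dropping them, and leave the red-capped spare jar, the pipe clamp and the spanner where they are.

Things in the scene. Friction and masses are not known exactly. Their poses are not given: they have to be found in the camera images.
- tray_blue: Blue plastic kit tray, fixed, 220 (x) x 170 (y) x 20 mm high, origin at centre of underside, z up. Recesses 10 mm deep with grey floors (floor 10 mm above the bench): two round wells 68 mm across at (x, y) = (-50, 38) and (50, 38) mm; one long recess, 183 (x) by 70 (y) mm, centred at (0, -43) mm. Left or right of the stock, turned up to 0.3 rad.
- tray_white: White plastic kit tray, fixed, 220 (x) x 170 (y) x 20 mm high, origin at centre of underside, z up. Recesses 10 mm deep with grey floors (floor 10 mm above the bench): two round wells 68 mm across at (x, y) = (-50, 38) and (50, 38) mm; one long recess, 183 (x) by 70 (y) mm, centred at (0, -43) mm. Left or right of the stock, turned up to 0.3 rad.
- jar_amber: Amber (brown) glass jar with a white screw cap and blank label: 52 mm across, 68 mm high, the straight glass body reaching up to 47 mm, cap 50 mm across above it. Origin at the centre of its underside, z up. About 140 g.
- jar_clear: Clear glass jar with a blue screw cap and blank label: 52 mm across, 68 mm high, the straight glass body reaching up to 47 mm, cap 50 mm across above it. Origin at the centre of its underside, z up. About 140 g.
- bottle_white: White plastic bottle with a green screw cap (33 mm across) and blank label: 48 mm across, straight up to 54 mm, sloping shoulder, 84 mm high over the cap. Origin at the centre of its underside, z up. About 90 g.
- scoop_steel: Plain steel scoop, flat on its bottom, 163 mm long. Origin at mid length on the underside; x points from handle to bowl mouth, z up. Bowl x = 0 to 82 mm, 52 mm wide, 40 mm high at the back. Handle: round bar 16 mm thick, x = 0 to -80 mm, axis 30 mm above the underside; grip it near the bowl, about x = -25 mm. About 130 g. Handle starts roughly towards the robot.
- scoop_yellow: Yellow plastic scoop, flat on its bottom, 163 mm long. Origin at mid length on the underside; x points from handle to bowl mouth, z up. Bowl x = 0 to 82 mm, 52 mm wide, 40 mm high at the back. Handle: round bar 16 mm thick, x = 0 to -80 mm, axis 30 mm above the underside; grip it near the bowl, about x = -25 mm. About 60 g. Handle starts roughly towards the robot.
- jar_spare: Spare: clear glass jar with a red screw cap, same size as the others (52 mm across, 68 mm high), standing among the stock. Origin at the centre of its underside. Belongs in neither kit; stays where it is.
- clamp: Bystander: steel sanitary pipe clamp lying flat, ring 66 mm across and 14 mm high with a brass wing nut at the side, about 105 mm long in all. Origin at the centre of the ring's underside. Stays where it is.
- spanner: Bystander: dark steel spanner, 160 mm long, lying flat on the bench beyond the stock. Origin near its middle. Stays where it is.
Mind the look-alikes: they are no part of the job. What is shaped like the jar_amber but black or turquoise is not meant.

How it is judged:
By the outcome, as a careful person would: the job done as asked, in the order asked, and still so for the second after the job is handed in, with the robot touching nothing.
It also fails if it takes over 122 s, if anything falls off the work surface, if the arm or the gripper's body presses on something with over 40 N, if the wrist force passes 120 N, or if a joint passes its speed limit or range.

### The arm

A 6-joint arm with a two-finger parallel gripper is mounted at the origin on the work surface. World frame = base frame: x ahead of the robot, y to its left, z up, the work surface at z = 0. Lengths are in m, angles in degrees, forces in N, time in s.
With the tool pointing down it reaches from about 0.375 to 0.9 m from the base axis. Payload 3.1 kg.
Tool frame: the origin (TCP) lies midway between the tips of the shut fingers; the grasp point (between the pads) lies 19 mm behind it; x points along the fingers, y is the direction in which the jaws open and shut, and the axes are right-handed (so a half turn about x gives the same grasp; the last joint's range is limited). The gripper opens to 87 mm and grips with 3 to 60 N. Pads are 19 mm wide; open, the fingers measure 117 mm over their backs; the gripper's body (75 mm by 190 mm) begins 51 mm behind the grasp point.
Start: joints at [-10.227, 30.224, 82.088, -0, 67.689, -10.227], TCP at [0.625, 0, 0.223] pointing down, gripper open.
Joint ranges: [-176.69, 176.69], [-43.24, 126.21], [12.49, 139.97], [-82, 262], [0, 151.66], [-163.58, 163.58]. Speed limits (degrees/s): [159.86, 159.86, 180, 180, 180, 180].

### API

Orientations are given as a 3x3 rotation matrix whose columns are the frame's x, y, z axes.
In Python, from rig import bot gives the robot as it stands.
- The arm moves only by the tool play_rows, never from a script. Its argument "motion" is a list of rows, each a list of 3 entries, a list of its own where there are three numbers: the shift along the tool's x, y, z in mm, then the turn, a rotation vector about the tool's x, y, z in degrees, then the opening, from 0 (shut) to 1 (fully open). A call has 1 to 8 rows; each row is the pose to reach, as a shift and turn from the pose commanded when the call began, along the tool's axes at that moment; what a row does not reach only later rows make up. A row lasts 1/10 s, in which the tool goes at most 50 mm and 8.59 degrees, less where a joint would pass 70% of its speed; a pose out of reach is approached as far as the arm can. A call with a gripper value outside its range is refused whole. The fingers move at their own pace and stop on an object; the grip force is fixed at half the most. Time passes only in rows, so rows that repeat a pose let the fingers close. It gives the time, the measured TCP pose, the force and the opening at its end, in the units of the state.
- bot.read_state(): the state, without advancing time (a new reading comes with each control period).
- bot.capture(name): name is "scene" or "side" or "wrist"; returns a dict with "img" (480x640x3 uint8, blue, green, red), "mtx" (3x3 intrinsics, pixels), "rvec" (rotation vector, rad) and "tvec" (3), from world to camera coordinates, as OpenCV has them. Camera axes: x right, y down, z forward; pixel columns grow to the right and rows downward; lengths in m; the calibration is good to about 2 mm. A picture is of the moment at which its call begins. There is no depth.
- bot.hand_in(): hands the job in, once; it reports no verdict.
The state is a dict: "time_s": time; "joint_positions": joint angles; "qvel": joint speeds; "tau": joint torques, N m; "position": TCP position; "tcp_rot": TCP orientation; "force": force on the tool from outside, world axes, zero at the start; "moment": the same for the moment, N m; "opening": opening from 0.0 (shut) to 1.0 (fully open).
Only numpy, scipy, OpenCV 4.12 (cv2) and the standard library are available. Lean on these libraries where they do the work, as an engineer would, in place of code of your own. Each camera call takes 0.05 s, during which the arm holds its last target.

## Working session

There is one attempt and no reset: what is moved stays moved. The work goes in short steps, Python scripts to look and compute and a tool call to move; the robot and the scene stay as the last step left them, time stands still between calls to the robot, and variables do not carry over. Pictures are saved under pics/ and viewed, and the job is handed in when it is done.

Besides the shell and the picture viewer there is one more tool, called after ">>>" as name(argument=value, ...), one argument or row to a line, values as JSON. play_rows: Moves the arm, as the interface text tells. Its arguments: {"type":"object","properties":{"motion":{"type":"array"}},"required":["motion"]}

```bash
ls; mkdir -p pics; python3 - <<'E'
from rig import bot
import cv2
s=bot.read_state(); print(s)
for n in ("scene","side","wrist"):
    c=bot.capture(n); cv2.imwrite(f"pics/{n}0.png",c["img"]); print(n,c["mtx"].tolist(),c["rvec"],c["tvec"])
    import pickle; pickle.dump(c,open(f"pics/{n}0.pkl","wb"))
E
```

```text
pics
{'time_s': 0.0, 'joint_positions': array([-1.02281136e+01,  3.02802787e+01,  8.21555468e+01, -8.57543956e-04,
        6.76873891e+01, -1.02253044e+01]), 'qvel': array([ 0.01846509,  0.05860591, -0.01998908,  0.02245468, -0.00831083,
       -0.05493297]), 'tau': array([-5.45745443e-04, -4.40045428e+01, -1.76593530e+01,  6.32597599e-02,
        5.83207863e-02, -1.53719384e-04]), 'position': array([6.24282384e-01, 1.45737679e-04, 2.21562200e-01]), 'tcp_rot': array([[-2.11878424e-03,  9.99997754e-01, -4.37226007e-05],
       [ 3.68232920e-04, -4.29424881e-05, -9.99999931e-01],
       [-9.99997688e-01, -2.11880019e-03, -3.68141107e-04]]), 'force': array([ 0.01092706, -0.7634012 ,  0.2266527 ]), 'moment': array([ 0.01161137, -0.05142393,  0.04534347]), 'opening': 0.9994942320753512}
scene [[474.8769506492918, 0.0, 317.95598014885195], [0.0, 474.8769506492918, 238.18478384449273], [0.0, 0.0, 1.0]] [ 0.57571745  2.48982552 -1.3836572 ] [ 0.52590701 -0.09514591  1.02514809]
side [[452.8064929425392, 0.0, 322.00211415277886], [0.0, 452.8064929425392, 237.1368385186979], [0.0, 0.0, 1.0]] [ 2.17219076 -0.60214472  0.2807181 ] [-0.48107594  0.20136381  0.76810081]
wrist [[422.49535292402527, 0.0, 315.9912673145092], [0.0, 422.49535292402527, 233.82711627945736], [0.0, 0.0, 1.0]] [-2.84006410e+00 -6.08201033e-04  1.93194379e-03] [-0.6254567  -0.03681078  0.39124213]
```

View pics/scene0.png

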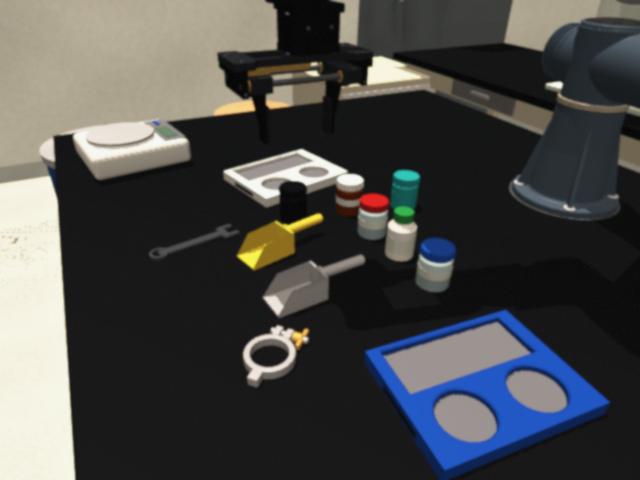

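View pics/side0.png

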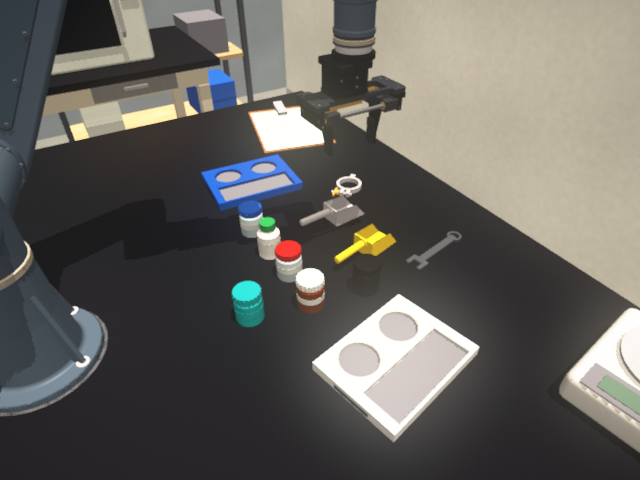

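View pics/wrist0.png

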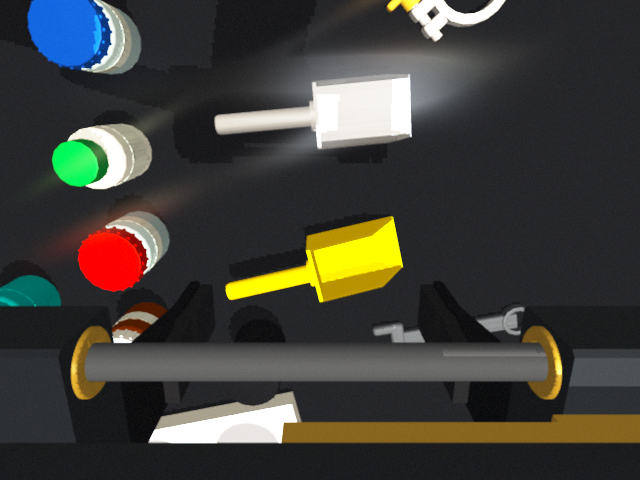

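The scene view shows the white tray (285,175), the blue tray (485,390), the amber jar (349,195), the red spare (373,216), the white bottle (402,235) and the blue-capped jar (436,265). It also shows the yellow scoop (275,240) and the steel scoop (310,285). The look-alikes are black (293,200) and turquoise (405,190). I'll enlarge these crops to pick points.

```bash
python3 - <<'E'
import cv2,pickle
def crop(n,x0,y0,w,h,s,out):
    im=pickle.load(open(f"pics/{n}0.pkl","rb"))["img"][y0:y0+h,x0:x0+w]
    im=cv2.resize(im,None,fx=s,fy=s,interpolation=cv2.INTER_CUBIC)
    im=cv2.convertScaleAbs(im,alpha=1.3,beta=25)
    for k in range(0,w,20): cv2.putText(im,str(x0+k),(k*s,8),0,.3,(0,255,255),1);cv2.line(im,(k*s,10),(k*s,14),(0,255,255),1)
    for k in range(0,h,20): cv2.putText(im,str(y0+k),(0,k*s+4),0,.3,(0,255,255),1);cv2.line(im,(18,k*s),(24,k*s),(0,255,255),1)
    cv2.imwrite(out,im)
crop("scene",220,145,240,180,3,"pics/c1.png")
crop("scene",355,300,260,180,3,"pics/c2.png")
crop("side",195,145,200,190,3,"pics/c3.png")
crop("side",300,285,200,160,4,"pics/c4.png")
E
```

```text
(no output)
```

View pics/c1.png

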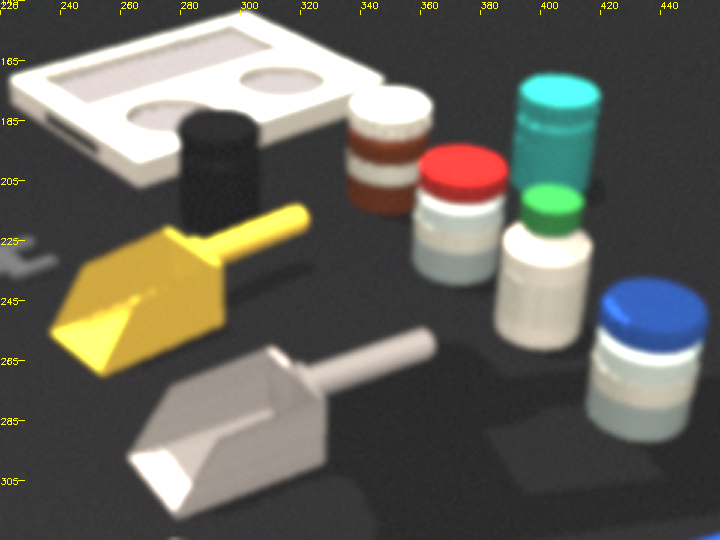

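View pics/c2.png

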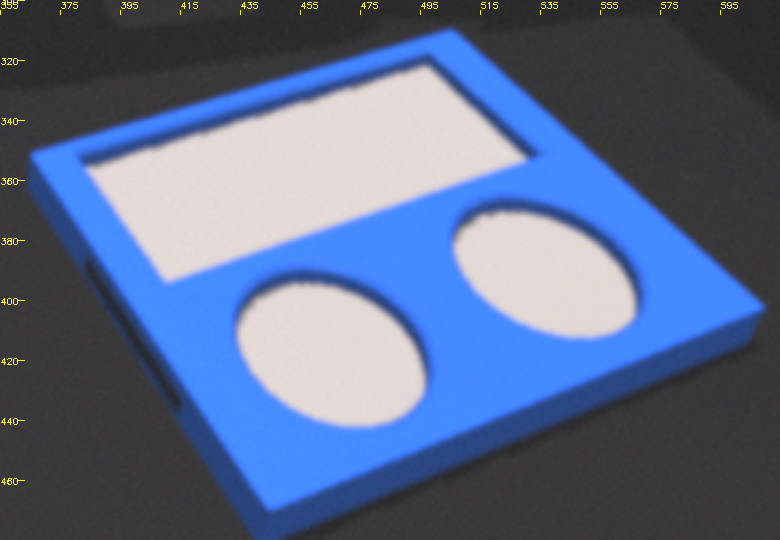

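View pics/c3.png

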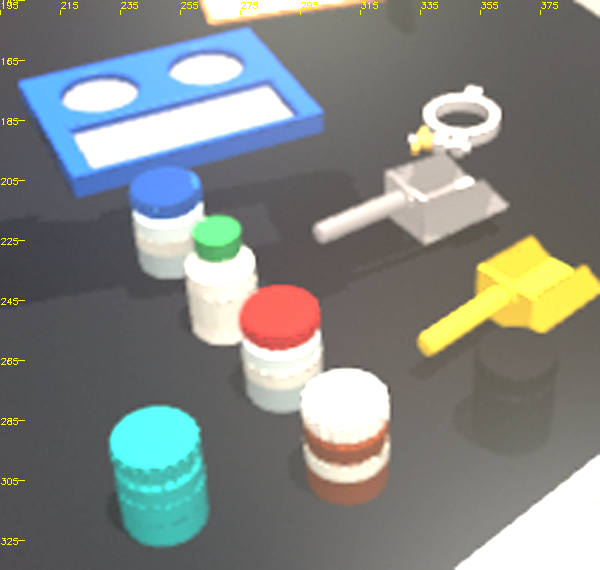

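View pics/c4.png

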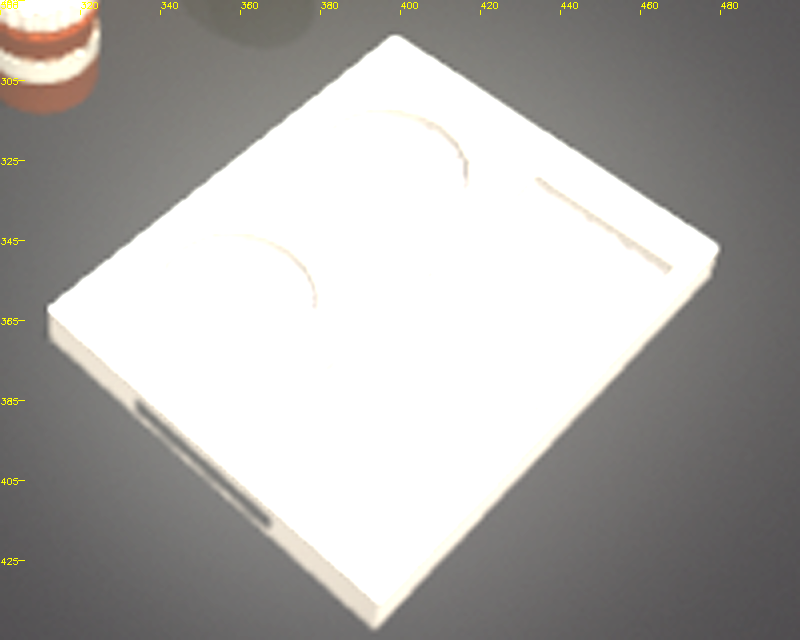

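```bash
cat > h.py <<'E'
import numpy as np,cv2,pickle
from scipy.optimize import least_squares
def load(n): return pickle.load(open(f"pics/{n}.pkl","rb"))
def proj(c,P): return cv2.projectPoints(np.asarray(P,float).reshape(-1,3),c["rvec"],c["tvec"],c["mtx"],None)[0][:,0]
def tf(p,L):
    L=np.asarray(L,float);c,s=np.cos(p[2]),np.sin(p[2])
    return np.c_[p[0]+c*L[:,0]-s*L[:,1],p[1]+s*L[:,0]+c*L[:,1],L[:,2]]
def plane(c,uv,z):
    R=cv2.Rodrigues(c["rvec"])[0];C=-R.T@np.ravel(c["tvec"])
    d=R.T@np.linalg.inv(c["mtx"])@[uv[0],uv[1],1];return (C+d*(z-C[2])/d[2])[:2]
def fit(obs,p0):
    # obs: list of (cam, L, uv)
    f=lambda p:np.concatenate([(proj(c,tf(p,L))-uv).ravel() for c,L,uv in obs])
    r=least_squares(f,p0,loss="soft_l1");return r.x,f(r.x)
E
python3 - <<'E'
from h import *
S=load("scene0");D=load("side0")
s=lambda a:np.array(a)/3+[220,145]
d=lambda a:np.array(a)/3+[195,145]
# trays
C=np.array([[-110,-85,20],[110,-85,20],[110,85,20],[-110,85,20]])/1e3
def tray(name,sc,sd):
    best=None
    for k in range(4):
      for j in range(4):
        obs=[(S,C,np.roll(sc,k,0)),(D,C,np.roll(sd,j,0))]
        m=np.mean([plane(S,u,.02) for u in sc],0)
        for a in(0,):
            x,r=fit(obs,[*m,a]);e=np.abs(r).max()
            if abs(x[2])<.6 and (best is None or e<best[0]):best=(e,x,r)
    print(name,best[1].round(4),best[2].round(1))
tray("blue",np.array([[365,351],[506,309.7],[610,402.7],[445,470.3]])[::-1],np.array([[202,173.7],[278.3,155],[302.7,183.3],[220.7,207]]))
tray("blue",np.array([[365,351],[506,309.7],[610,402.7],[445,470.3]]),np.array([[202,173.7],[278.3,155],[302.7,183.3],[220.7,207]]))
tray("white",np.array([[224,172.7],[302.3,149],[348,171],[266.7,200]]),np.array([[398.7,293.8],[479.5,346.8],[393.7,436.8],[312.5,362.5]]))
for w in("s","d"): pass
th=np.linspace(0,2*np.pi,90)
ring=lambda r,z:np.c_[r*np.cos(th),r*np.sin(th),0*th+z]
jar=[np.r_[ring(.025,.068),ring(.025,.048)],np.r_[ring(.026,0),ring(.026,.047)]]
bot_=[np.r_[ring(.0165,.084),ring(.0165,.07)],np.r_[ring(.024,0),ring(.024,.054)]]
def cyl(name,M,a,b):
    # a,b: capL,capR,top,bodyL,bodyR,bottom in crop px (None skip)
    A=[(S,a,[220,145]),(D,b,[195,145])]
    def f(p):
        o=[]
        for c,m,off in A:
            q=[proj(c,m_+[p[0],p[1],0]) for m_ in M]
            pr=[q[0][:,0].min(),q[0][:,0].max(),q[0][:,1].min(),q[1][:,0].min(),q[1][:,0].max(),q[1][:,1].max()]
            for i,(x,y) in enumerate(zip(pr,m)):
                if y is not None:o.append(x-(y/3+off[i in(2,5)]))
        return np.array(o)
    r=least_squares(f,[.5,0],loss="soft_l1",diff_step=1e-4);print(name,r.x.round(4),f(r.x).round(1))
N=None
cyl("amber",jar,[348,432,86,347,432,212],[301,389,370,304,388,502])
cyl("spare",jar,[418,507,145,413,505,283],[241,321,285,244,321,410])
cyl("bottle",bot_,[522,584,184,495,592,348],[193,241,215,186,256,343])
cyl("clear",jar,[600,708,278,587,703,440],[130,203,168,134,204,276])
cyl("turq",jar,[515,600,74,513,598,N],[110,202,406,116,207,543])
cyl("black",jar,[180,260,110,N,N,N],[473,557,N,474,555,455])
L1=np.array([[0,26,0],[82,26,0],[82,-26,0],[-80,0,30]])/1e3;L2=np.array([[0,-26,0],[82,-26,0],[-80,0,30]])/1e3
for n,a,b in[("steel",[(326,464),(178,518),(128,458),(432,343)],[(430,243),(508,205),(318,234)]),("yellow",[(224,324),(104,376),(50,334),(303,218)],[(541,332),(600,288),(427,347)])]:
    x,r=fit([(S,L1,s(a)),(D,L2,d(b))],[.65,0,0]);print(n,x.round(4),r.round(1))
E
```

```text
blue [ 0.5348  0.3255 -0.0803] [  0.1   0.    0.2  -0.1  -0.5   0.    0.3   0.   16.5  29.7  23.5  26.7
 -25.4 -29.5 -20.  -35.4]
blue [ 0.5343  0.3251 -0.0758] [ 6.070e+01 -1.610e+02  3.000e-01 -1.000e-01 -6.070e+01  1.604e+02
  2.000e-01 -9.000e-01  1.650e+01  2.990e+01  2.350e+01  2.670e+01
 -2.570e+01 -2.950e+01 -2.020e+01 -3.520e+01]
white [ 0.5121 -0.3106  0.2291] [-6.000e-01  1.300e+00 -1.250e+02  1.700e+00 -0.000e+00  5.000e-01
  1.246e+02 -1.000e-01 -8.880e+01  8.130e+01  8.080e+01 -9.550e+01
  8.250e+01 -7.270e+01 -8.930e+01  6.310e+01]
amber [ 0.4546 -0.1328] [ 0.2 -1.5 -0.2 -0.8 -1.6  0.6  0.  -1.5 -0.8 -1.  -0.5  1. ]
spare [ 0.459  -0.0383] [-0.3 -1.  -0.1 -0.7 -0.8  0.5 -0.9 -1.5 -0.5 -1.6 -0.1  0.4]
bottle [0.4534 0.0429] [-0.9 -0.2 -0.4 -0.2 -0.5  0.6 -1.3 -0.6 -0.6 -1.2  0.2  0.2]
clear [0.4529 0.1334] [-0.1 -0.5 -0.4 -0.3 -0.4  0.9 -0.8 -1.4 -1.4 -1.5  0.6  0.5]
turq [ 0.3444 -0.102 ] [ 0.5 -1.1  0.1 -1.5 -1.3 -0.3 -1.1 -1.2 -1.3  0.1  0.2]
black [ 0.5676 -0.1511] [-1.5 -1.3 -1.7  0.1 -0.8 -1.6 -0.4 -0. ]
steel [0.6232 0.0741 0.0863] [-0.8 -0.4 -0.3  0.2  0.3  0.2 -1.7 -0.3 -2.7 -0.  -1.4  0.5 -0.8 -0.6]
yellow [ 0.6218 -0.0624  0.2579] [-0.8 -0.4 -0.2  0.2  0.1  0.5 -1.9 -0.6 -4.3  2.8 -0.3 -0.1 -0.9 -0.6]
```

```bash
python3 - <<'E'
from h import *
S=load("scene0");D=load("side0")
C=np.array([[-110,-85,20],[110,-85,20],[110,85,20],[-110,85,20]])/1e3
def tray(name,sc,sd):
    sc,sd=map(np.array,(sc,sd))
    m=np.mean([plane(S,u,.02) for u in sc],0);best=None
    for a in(-.15,.15):
      def nn(c,o):
        q=proj(c,tf([*m,a],C));return np.array([o[np.argmin(np.linalg.norm(o-x,axis=1))] for x in q])
      x,r=fit([(S,C,nn(S,sc)),(D,C,nn(D,sd))],[*m,a])
      if best is None or (r**2).sum()<best[0]:best=((r**2).sum(),x,r)
    print(name,best[1].round(4),best[2].round(1));x=best[1]
    print(" wells/recess",tf(x,np.array([[-50,38,10],[50,38,10],[0,-43,10]])/1e3).round(4).tolist())
    for n,c in(("scene",S),("side",D)):
        im=cv2.imread("pics/o_%s.png"%n);im=c["img"].copy() if im is None or name=="blue" else im
        t=np.linspace(0,2*np.pi,60)
        for px in(-50,50):
            q=proj(c,tf(x,np.c_[px+34*np.cos(t),38+34*np.sin(t),0*t+20]/1e3));cv2.polylines(im,[q.round().astype(int)],True,(0,0,255),1)
        q=proj(c,tf(x,np.array([[-91.5,-78,20],[91.5,-78,20],[91.5,-8,20],[-91.5,-8,20]])/1e3));cv2.polylines(im,[q.round().astype(int)],True,(0,0,255),1)
        cv2.imwrite("pics/o_%s.png"%n,im)
tray("blue",[[365,351],[506,309.7],[610,402.7],[445,470.3]],[[202,173.7],[278.3,155],[302.7,183.3],[220.7,207]])
tray("white",[[224,172.7],[302.3,149],[348,171],[266.7,200]],[[398.7,293.8],[479.5,346.8],[393.7,436.8],[312.5,362.5]])
E
```

```text
blue [ 0.535   0.3251 -0.0781] [-0.4 -0.1 -0.2 -0.  -0.6 -0.  -0.1 -0.4 -2.  -3.5 -0.7 -1.6 -0.9 -1.2
 -1.2 -2. ]
 wells/recess [[0.4881, 0.3669, 0.01], [0.5878, 0.3591, 0.01], [0.5317, 0.2822, 0.01]]
white [ 0.509  -0.3223  0.224 ] [-1.2 -0.4 -1.2 -2.3 -1.  -2.3 -0.7 -0.4 -0.1 -0.9 -1.   0.4 -0.8  0.4
 -1.2 -0. ]
 wells/recess [[0.4518, -0.2963, 0.01], [0.5493, -0.2741, 0.01], [0.5186, -0.3642, 0.01]][ WARN:0@0.928] global loadsave.cpp:275 findDecoder imread_('pics/o_scene.png'): can't open/read file: check file path/integrity
[ WARN:0@0.953] global loadsave.cpp:275 findDecoder imread_('pics/o_side.png'): can't open/read file: check file path/integrity
```

View pics/o_scene.png

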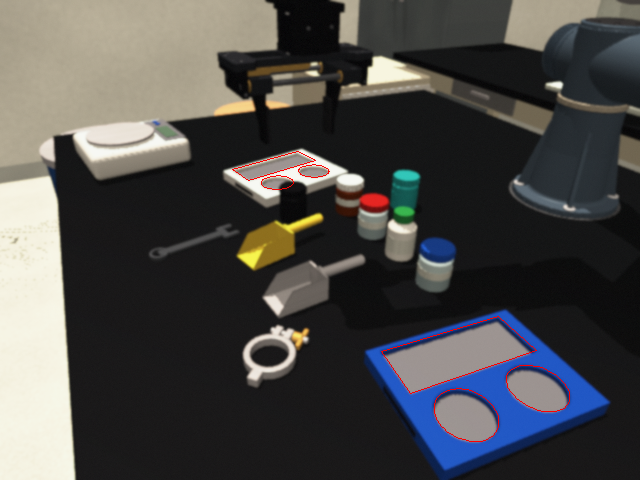

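View pics/o_side.png

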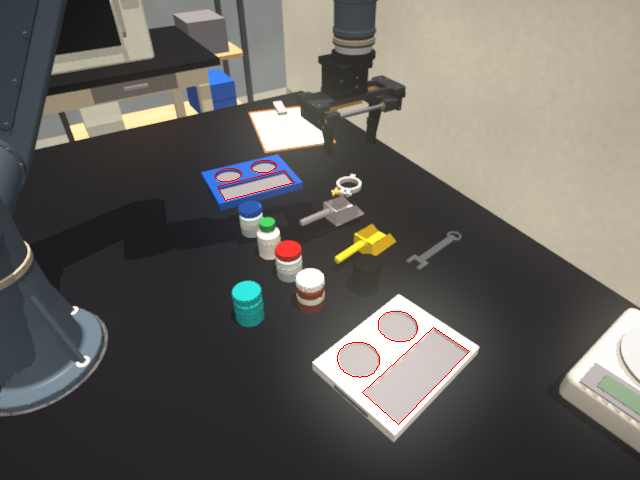

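The overlays fit both trays. In the crop the amber jar is the brown body with a white cap, at scene (350,195). Turquoise (405,190) and black (293,200) are excluded. The clear jar is the blue-capped one at (436,265), and the red-capped one at (373,216) is the spare. I'll start with amber.

>>> play_rows(
  motion=[
    [[2,-7,5],[0,0,0],1],
    [[9,-26,20],[0,0,0],1],
    [[20,-55,43],[0,0,0],1],
    [[32,-85,66],[0,0,0],1],
    [[43,-116,90],[0,0,0],1],
    [[54,-145,113],[0,0,0],1],
    [[61,-164,128],[0,0,0],1],
    [[63,-170.5,133],[0,0,0],1],
  ],
)

```text
time_s: 0.95
position: [0.4515, -0.1335, 0.1588]
tcp_rot: [[-0.003, 1.0, -0.003], [0.001, -0.003, -1.0], [-1.0, -0.003, -0.001]]
force: [0.3, -0.1, 0.3]
opening: 1.0
```

```bash
cat > look.py <<'E'
from rig import bot
import cv2,sys,pickle
def look(n,tag,crop=None,s=1):
    c=bot.capture(n);pickle.dump(c,open(f"pics/{tag}.pkl","wb"));im=c["img"]
    if crop: x,y,w,h=crop;im=cv2.resize(im[y:y+h,x:x+w],None,fx=s,fy=s,interpolation=cv2.INTER_CUBIC)
    cv2.imwrite(f"pics/{tag}.png",im)
def st():
    s=bot.read_state();print(s["time_s"],s["position"].round(4),s["force"].round(1),round(s["opening"],3));print(s["tcp_rot"].round(3).tolist(),s["joint_positions"].round(1))
E
python3 - <<'E'
from look import *
look("wrist","w1");st()
E
```

```text
1.0 [ 0.452  -0.1337  0.1589] [-0.9 -0.4  0.6] 0.998
[[-0.003, 1.0, -0.002], [0.001, -0.002, -1.0], [-1.0, -0.003, -0.001]] [-30.1  24.3 107.3  -0.   48.5 -29.9]
```

View pics/w1.png

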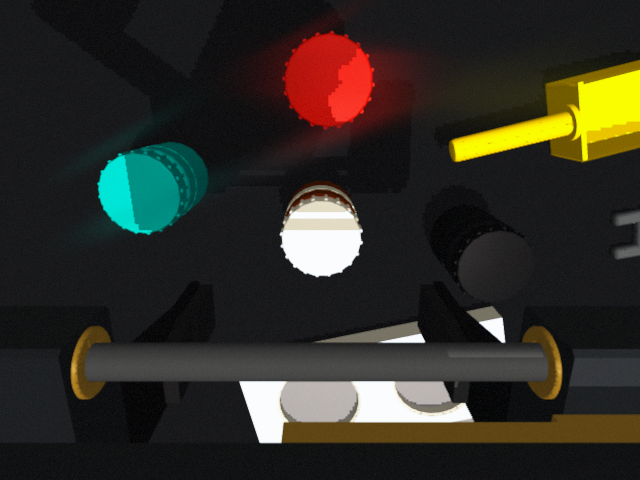

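Wrist view: amber's white cap sits between the fingers at (321,236), with the red spare at (329,79), turquoise (143,193) and black (495,266). I'll cross-check its position from this view.

```bash
python3 - <<'E'
from h import *
c=load("w1")
for n,u in(("amber",(321.5,236)),("spare",(329,79)),("black",(495,266))):print(n,plane(c,u,.068).round(4))
E
```

```text
amber [ 0.4561 -0.1324]
spare [ 0.4602 -0.0398]
black [ 0.5673 -0.1528]
```

>>> play_rows(
  motion=[
    [[8,1,0],[0,0,0],1],
    [[28,2,-1],[0,0,0],1],
    [[53,3,-1],[0,0,0],1],
    [[80,3,-1],[0,0,0],1],
    [[106,3,-1],[0,0,0],1],
    [[127,3,-1],[0,0,0],1],
    [[138,3,-1],[0,0,0],1],
    [[141,3,-1],[0,0,0],1],
  ],
)

```text
time_s: 1.8
position: [0.458, -0.1313, 0.0173]
tcp_rot: [[-0.001, 1.0, 0.001], [0.001, 0.001, -1.0], [-1.0, -0.001, -0.001]]
force: [0.4, 0.4, 0.8]
opening: 1.0
```

>>> play_rows(
  motion=[
    [[0,0,0],[0,0,0],0.7],
    [[0,0,0],[0,0,0],0.5],
    [[0,0,0],[0,0,0],0.3],
    [[0,0,0],[0,0,0],0.3],
    [[0,0,0],[0,0,0],0.3],
    [[0,0,0],[0,0,0],0.3],
  ],
)

```text
time_s: 2.4
position: [0.4573, -0.132, 0.019]
tcp_rot: [[-0.0, 1.0, -0.0], [-0.0, -0.0, -1.0], [-1.0, -0.0, 0.0]]
force: [-0.6, -0.0, 3.5]
opening: 0.584
```

Gripped (opening 0.58 ≈ 51 mm). Lifting.

>>> play_rows(
  motion=[
    [[-4,0,0],[0,0,0],0.3],
    [[-15,0,0],[0,0,0],0.3],
    [[-35,0,0],[0,0,0],0.3],
    [[-60,0,0],[0,0,0],0.3],
    [[-88,0,0],[0,0,0],0.3],
    [[-114,0,0],[0,0,0],0.3],
    [[-133,0,0],[0,0,0],0.3],
    [[-141,0,0],[0,0,0],0.3],
  ],
)

```text
time_s: 3.2
position: [0.4583, -0.1324, 0.1619]
tcp_rot: [[0.004, 1.0, 0.0], [-0.002, 0.0, -1.0], [-1.0, 0.004, 0.002]]
force: [-0.1, 0.6, -1.3]
opening: 0.59
```

>>> play_rows(
  motion=[
    [[0,2,-6],[0,0,0],0.3],
    [[0,6,-22],[0,0,0],0.3],
    [[0,13,-48],[0,0,0],0.3],
    [[0,22,-84],[0,0,0],0.3],
    [[0,32,-124],[0,0,0],0.3],
    [[0,43,-164],[0,0,0],0.3],
    [[0,54,-204],[0,0,0],0.3],
    [[0,65,-244],[0,0,0],0.3],
  ],
)

```text
time_s: 4.0
position: [0.5216, 0.1141, 0.158]
tcp_rot: [[-0.003, 1.0, 0.0], [0.0, 0.0, -1.0], [-1.0, -0.003, -0.0]]
force: [0.9, -0.1, -1.0]
opening: 0.593
```

>>> play_rows(
  motion=[
    [[0,11,-40],[0,0,0],0.3],
    [[0,21,-80],[0,0,0],0.3],
    [[0,32,-120],[0,0,0],0.3],
    [[0,42,-160],[0,0,0],0.3],
    [[0,52,-196],[0,0,0],0.3],
    [[0,60,-224],[0,0,0],0.3],
    [[0,64,-241],[0,0,0],0.3],
    [[0,65,-247],[0,0,0],0.3],
  ],
)

```text
time_s: 4.8
position: [0.5863, 0.3611, 0.1572]
tcp_rot: [[-0.003, 1.0, 0.002], [-0.001, 0.002, -1.0], [-1.0, -0.003, 0.001]]
force: [-0.4, -0.5, -1.1]
opening: 0.587
```

>>> play_rows(
  motion=[
    [[8,0,0],[0,0,0],0.3],
    [[26,0,0],[0,0,0],0.3],
    [[48,0,0],[0,0,0],0.3],
    [[70,0,0],[0,0,0],0.3],
    [[88,0,0],[0,0,0],0.3],
    [[98,0,0],[0,0,0],0.3],
    [[100,0,0],[0,0,0],0.3],
    [[100,0,0],[0,0,0],0.3],
  ],
)

```text
time_s: 5.6
position: [0.5874, 0.3584, 0.0593]
tcp_rot: [[-0.001, 1.0, -0.001], [-0.0, -0.001, -1.0], [-1.0, -0.001, 0.0]]
force: [0.6, -0.7, 0.2]
opening: 0.591
```

```bash
python3 - <<'E'
from look import *
look("wrist","w2");look("scene","s2",(360,260,280,200),2.8);st()
E
```

```text
5.7 [0.5882 0.3591 0.0605] [ 0.5  1.1 -0.8] 0.59
[[0.002, 1.0, -0.0], [0.001, -0.0, -1.0], [-1.0, 0.002, -0.001]] [22.1 46.  78.8 -0.  55.2 22.2]
```

View pics/w2.png

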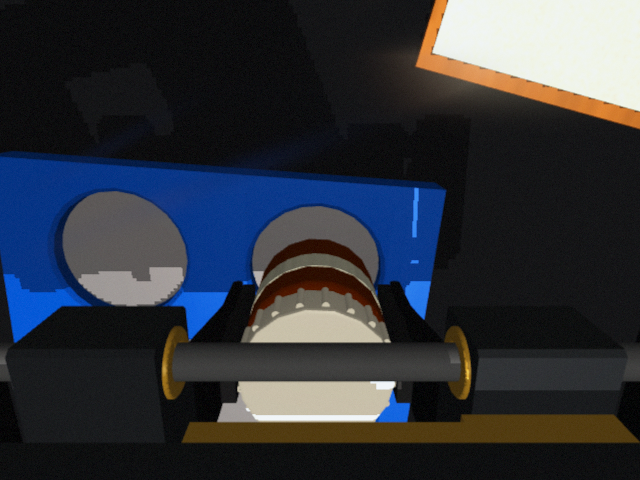

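View pics/s2.png

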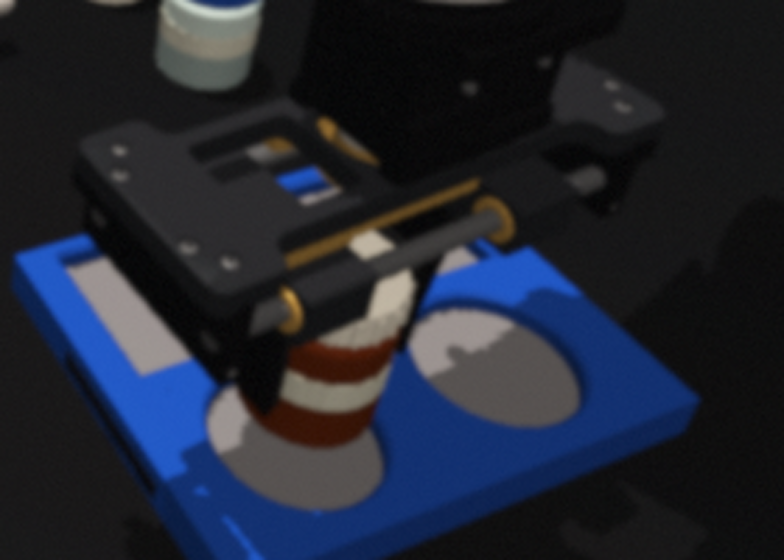

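Amber is held upright over the right-hand well. In the wrist view that well spans 252–379 px and the other is centred near (122,249). I'll check the well positions from this view.

```bash
python3 - <<'E'
from h import *
c=load("w2")
t=np.linspace(0,2*np.pi,180)
for x in(-50,50):
    q=proj(c,tf([.535,.3251,-.0781],np.c_[x+34*np.cos(t),38+34*np.sin(t),0*t+20]/1e3));print(q.min(0).round(1),q.max(0).round(1))
print(plane(c,(0,157),.02),plane(c,(445,188),.02), tf([.535,.3251,-.0781],[[-.11,.085,.02],[.11,.085,.02]]))
E
```

```text
[ 48.5 186.2] [184.4 313. ]
[247.4 201.9] [380.5 326. ]
[0.43966691 0.41486721] [0.65112869 0.39994072] [[0.43196706 0.41842317 0.02      ]
 [0.65129645 0.40125863 0.02      ]]
```

>>> play_rows(
  motion=[
    [[8,0,0.5],[0,0,0],0.3],
    [[16,0,1],[0,0,0],0.3],
    [[23,0,1],[0,0,0],0.3],
    [[27,0,1],[0,0,0],0.3],
    [[29,0,1],[0,0,0],0.3],
    [[30,0,1],[0,0,0],0.3],
    [[31,0,1],[0,0,0],0.3],
    [[31,0,1],[0,0,0],0.3],
  ],
)

```text
time_s: 6.5
position: [0.5874, 0.358, 0.0291]
tcp_rot: [[0.0, 1.0, 0.0], [-0.0, 0.0, -1.0], [-1.0, 0.0, 0.0]]
force: [-2.1, -1.4, 1.4]
opening: 0.591
```

Contact felt (Fz went from −1 to +1.4). Releasing.

>>> play_rows(
  motion=[
    [[0,0,0],[0,0,0],0.65],
    [[0,0,0],[0,0,0],0.75],
    [[0,0,0],[0,0,0],0.9],
    [[0,0,0],[0,0,0],0.9],
    [[-15,0,0],[0,0,0],0.9],
    [[-45,0,0],[0,0,0],0.9],
    [[-80,0,0],[0,0,0],0.9],
    [[-115,0,0],[0,0,0],0.9],
  ],
)

```text
time_s: 7.3
position: [0.5875, 0.358, 0.1456]
tcp_rot: [[0.0, 1.0, -0.0], [0.0, -0.0, -1.0], [-1.0, 0.0, -0.0]]
force: [0.2, -0.2, 0.3]
opening: 0.899
```

>>> play_rows(
  motion=[
    [[0,-5,9],[0,0,0],1],
    [[-3,-20,34],[0,0,0],1],
    [[-6,-43,72],[0,0,0],1],
    [[-6,-67,112],[0,0,0],1],
    [[-6,-91,153],[0,0,0],1],
    [[-6,-114,191],[0,0,0],1],
    [[-6,-129,216],[0,0,0],1],
    [[-6,-134,225],[0,0,0],1],
  ],
)

```text
time_s: 8.1
position: [0.4509, 0.1311, 0.1498]
tcp_rot: [[-0.002, 1.0, -0.002], [-0.0, -0.002, -1.0], [-1.0, -0.002, 0.0]]
force: [-0.4, 0.4, -0.4]
opening: 0.994
```

```bash
python3 - <<'E'
from look import *
look("wrist","w3");look("scene","s3",(340,220,280,260),2);st()
E
```

```text
8.2 [0.4531 0.1322 0.15  ] [ 0.5 -0.3 -0.2] 1.001
[[0.0, 1.0, -0.002], [0.0, -0.002, -1.0], [-1.0, 0.0, -0.0]] [  2.7  25.2 107.9   0.   46.9   2.8]
```

View pics/w3.png

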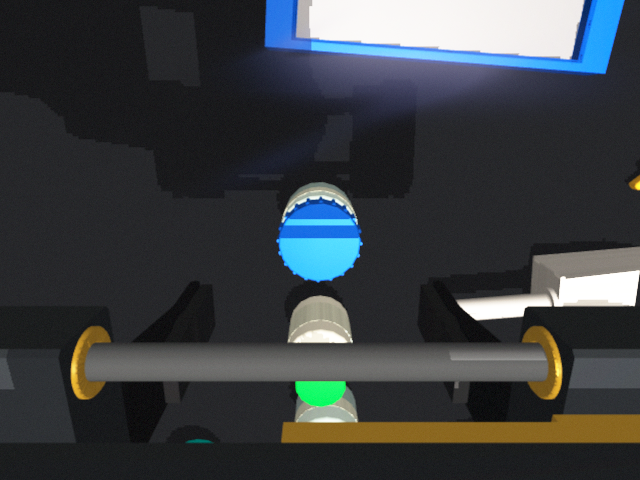

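View pics/s3.png

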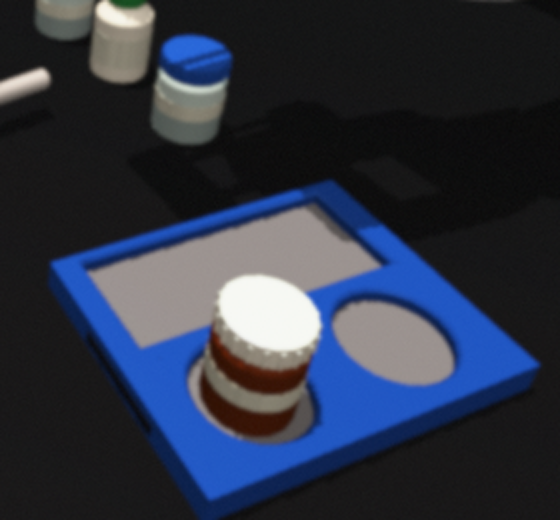

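Amber stands in its well (scene crop, body at about (255,390)). The blue cap is at (319,239) in the wrist view, with the green-capped bottle behind it at (320,385).

```bash
python3 - <<'E'
from h import *
print(plane(load("w3"),(319.5,239),.068))
c=load("scene0")
th=np.linspace(0,2*np.pi,90)
ring=lambda r,z:np.c_[r*np.cos(th),r*np.sin(th),0*th+z]
for p in((.5875,.358),):
    for r,z in((.025,.078),(.026,.01)):
        q=(proj(c,ring(r,z)+[*p,0])-[340,220])*2;print(q.min(0),q.max(0))
E
```

```text
[0.45427442 0.13293952]
[220.13204735 274.15261425] [321.49930296 349.60268046]
[198.66574068 358.29947112] [296.36157032 438.74277235]
```

>>> play_rows(
  motion=[
    [[7,0,0],[0,0,0],1],
    [[26,0.5,0],[0,0,0],1],
    [[50,0.5,0],[0,0,0],1],
    [[75,0.5,0],[0,0,0],1],
    [[99,0.5,0],[0,0,0],1],
    [[118,0.5,0],[0,0,0],1],
    [[129,0.5,0],[0,0,0],1],
    [[131,0.5,0],[0,0,0],1],
  ],
)

```text
time_s: 9.0
position: [0.454, 0.1338, 0.0169]
tcp_rot: [[-0.002, 1.0, 0.001], [-0.0, 0.001, -1.0], [-1.0, -0.002, 0.0]]
force: [-0.2, 0.6, 0.4]
opening: 0.999
```

>>> play_rows(
  motion=[
    [[0,0,0],[0,0,0],0.7],
    [[0,0,0],[0,0,0],0.5],
    [[0,0,0],[0,0,0],0.3],
    [[0,0,0],[0,0,0],0.3],
    [[0,0,0],[0,0,0],0.3],
    [[0,0,0],[0,0,0],0.3],
  ],
)

```text
time_s: 9.6
position: [0.4539, 0.133, 0.019]
tcp_rot: [[0.0, 1.0, -0.0], [0.0, -0.0, -1.0], [-1.0, 0.0, -0.0]]
force: [-0.2, -0.3, 3.5]
opening: 0.584
```

>>> play_rows(
  motion=[
    [[-4,0,0],[0,0,0],0.3],
    [[-15,0,0],[0,0,0],0.3],
    [[-35,0,0],[0,0,0],0.3],
    [[-60,0,0],[0,0,0],0.3],
    [[-86,0,0],[0,0,0],0.3],
    [[-109,0,0],[0,0,0],0.3],
    [[-124,0,0],[0,0,0],0.3],
    [[-131,0,0],[0,0,0],0.3],
  ],
)

```text
time_s: 10.4
position: [0.4546, 0.1331, 0.1516]
tcp_rot: [[0.003, 1.0, 0.0], [0.0, 0.0, -1.0], [-1.0, 0.003, -0.0]]
force: [-0.1, 0.3, -1.8]
opening: 0.584
```

>>> play_rows(
  motion=[
    [[0,1,-8],[0,0,0],0.3],
    [[0,5,-32],[0,0,0],0.3],
    [[0,11,-72],[0,0,0],0.3],
    [[0,17,-116],[0,0,0],0.3],
    [[0,24,-160],[0,0,0],0.3],
    [[0,30,-200],[0,0,0],0.3],
    [[0,33,-225],[0,0,0],0.3],
    [[0,34.5,-233],[0,0,0],0.3],
  ],
)

```text
time_s: 11.2
position: [0.4876, 0.3691, 0.1481]
tcp_rot: [[-0.001, 1.0, 0.003], [0.0, 0.003, -1.0], [-1.0, -0.001, -0.0]]
force: [-0.4, -1.1, -1.8]
opening: 0.587
```

>>> play_rows(
  motion=[
    [[8,0,0],[0,0,0],0.3],
    [[26,0,0],[0,0,0],0.3],
    [[50,0,0],[0,0,0],0.3],
    [[74,0,0],[0,0,0],0.3],
    [[92,0,0],[0,0,0],0.3],
    [[103,0,0],[0,0,0],0.3],
    [[108,0,0],[0,0,0],0.3],
    [[109,0,0],[0,0,0],0.3],
  ],
)

```text
time_s: 12.0
position: [0.4883, 0.3652, 0.04]
tcp_rot: [[-0.001, 1.0, -0.001], [-0.001, -0.001, -1.0], [-1.0, -0.001, 0.001]]
force: [-0.4, -0.3, -1.7]
opening: 0.585
```

>>> play_rows(
  motion=[
    [[3,0,0],[0,0,0],0.3],
    [[6,0,0],[0,0,0],0.3],
    [[8.5,0,0],[0,0,0],0.3],
    [[10.5,0,0],[0,0,0],0.3],
    [[12,0,0],[0,0,0],0.3],
    [[12,0,0],[0,0,0],0.3],
  ],
)

```text
time_s: 12.6
position: [0.4885, 0.3661, 0.029]
tcp_rot: [[0.0, 1.0, 0.0], [0.0, 0.0, -1.0], [-1.0, 0.0, -0.0]]
force: [0.0, -1.2, 1.7]
opening: 0.587
```

>>> play_rows(
  motion=[
    [[0,0,0],[0,0,0],0.65],
    [[0,0,0],[0,0,0],0.75],
    [[0,0,0],[0,0,0],0.85],
    [[0,0,0],[0,0,0],0.85],
    [[-15,0,0],[0,0,0],0.85],
    [[-45,0,0],[0,0,0],0.85],
    [[-83,0,0],[0,0,0],0.85],
    [[-121,0,0],[0,0,0],0.85],
  ],
)

```text
time_s: 13.4
position: [0.4882, 0.3659, 0.1515]
tcp_rot: [[-0.0, 1.0, -0.0], [-0.0, -0.0, -1.0], [-1.0, -0.0, 0.0]]
force: [1.1, 0.4, -0.7]
opening: 0.851
```

```bash
python3 - <<'E'
from look import *
look("scene","s4",(340,220,280,260),2);st()
E
```

```text
13.45 [0.4921 0.3681 0.1586] [0.4 0.9 3.6] 0.853
[[0.011, 1.0, 0.0], [0.006, 0.0, -1.0], [-1.0, 0.011, -0.006]] [26.4 33.5 87.7  0.  58.1 26.4]
```

View pics/s4.png

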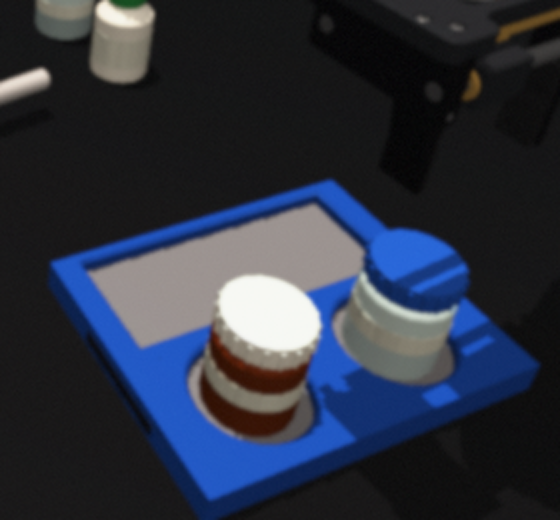

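Both jars stand in their wells. Next, move over the steel scoop and turn the jaws across its handle.

>>> play_rows(
  motion=[
    [[0,7,18],[5,0,0],0.85],
    [[0,22,59],[12,0,0],0.85],
    [[0,38,103],[20,0,0],0.85],
    [[0,55,147],[28,0,0],0.85],
    [[0,71,191],[36,0,0],0.85],
    [[0,88,235],[44,0,0],0.85],
    [[0,103,276],[52,0,0],0.85],
    [[0,109.5,294],[60,0,0],0.85],
  ],
)

```text
time_s: 14.25
position: [0.6, 0.068, 0.1507]
tcp_rot: [[0.003, 0.492, -0.871], [-0.001, -0.871, -0.492], [-1.0, 0.003, -0.002]]
force: [-0.2, 0.0, -0.0]
opening: 0.851
```

>>> play_rows(
  motion=[
    [[0,0,0],[7,0,0],0.7],
    [[0,0,0],[14,0,0],0.6],
    [[0,0,0],[20,0,0],0.6],
    [[0,0,0],[24,0,0],0.6],
    [[0,0,0],[25.1,0,0],0.6],
    [[0,0,0],[25.1,0,0],0.6],
  ],
)

```text
time_s: 14.85
position: [0.5981, 0.0721, 0.1502]
tcp_rot: [[0.001, 0.086, -0.996], [-0.0, -0.996, -0.086], [-1.0, 0.0, -0.001]]
force: [0.8, -0.4, 0.7]
opening: 0.601
```

```bash
python3 - <<'E'
from look import *
look("wrist","w5");st()
E
```

```text
14.9 [0.598  0.0721 0.15  ] [ 0.2 -0.2 -0. ] 0.605
[[0.001, 0.087, -0.996], [-0.0, -0.996, -0.087], [-1.0, 0.0, -0.001]] [-3.7 33.6 89.4 -0.  57.  81.3]
```

View pics/w5.png

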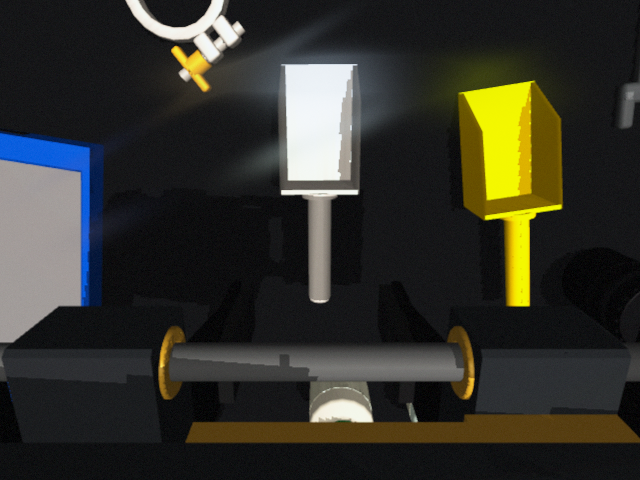

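The steel handle is centred between the fingers, running from (319,195) to (319,300). Checking the position along it.

```bash
python3 - <<'E'
from h import *
c=load("w5")
print("steel bowlback top",plane(c,(319.5,193),.04),"handle tip",plane(c,(319.5,300),.03), "model",tf([.6232,.0741,.0863],[[0,0,0],[-.08,0,0],[-.025,0,0]])[:,:2])
print("yellow back",plane(c,(519,213),.04),"model",tf([.6218,-.0624,.2579],[[0,0,0],[-.08,0,0],[-.025,0,0]])[:,:2])
E
```

```text
steel bowlback top [0.62505315 0.07096426] handle tip [0.5433532  0.06358613] model [[0.6232     0.0741    ]
 [0.54349772 0.06720457]
 [0.59829304 0.07194518]]
yellow back [ 0.62308028 -0.06226622] model [[ 0.6218     -0.0624    ]
 [ 0.54444578 -0.08280405]
 [ 0.59762681 -0.06877626]]
```

>>> play_rows(
  motion=[
    [[7,0.5,0],[0,0,0],0.6],
    [[26,1,0],[0,0,0],0.6],
    [[52,1.5,0],[0,0,0],0.6],
    [[80,1.5,0],[0,0,0],0.6],
    [[106,1.5,0],[0,0,0],0.6],
    [[126,1.5,0],[0,0,0],0.6],
    [[136,1.5,0],[0,0,0],0.6],
    [[139,1.5,0],[0,0,0],0.6],
  ],
)

```text
time_s: 15.7
position: [0.5972, 0.0706, 0.0091]
tcp_rot: [[-0.003, 0.086, -0.996], [0.0, -0.996, -0.086], [-1.0, -0.0, 0.002]]
force: [1.0, 0.3, 0.0]
opening: 0.599
```

>>> play_rows(
  motion=[
    [[0,0,0],[0,0,0],0.45],
    [[0,0,0],[0,0,0],0.3],
    [[0,0,0],[0,0,0],0.2],
    [[0,0,0],[0,0,0],0.1],
    [[0,0,0],[0,0,0],0],
    [[0,0,0],[0,0,0],0],
    [[0,0,0],[0,0,0],0],
    [[0,0,0],[0,0,0],0],
  ],
)

```text
time_s: 16.5
position: [0.5982, 0.0705, 0.0109]
tcp_rot: [[0.0, 0.085, -0.996], [-0.0, -0.996, -0.085], [-1.0, 0.0, -0.0]]
force: [-0.9, 0.0, 2.2]
opening: 0.176
```

>>> play_rows(
  motion=[
    [[-3,0,0],[0,0,0],0],
    [[-10,0,0],[0,0,0],0],
    [[-22,0,0],[0,0,0],0],
    [[-36,0,0],[0,0,0],0],
    [[-48,0,0],[0,0,0],0],
    [[-56,0,0],[0,0,0],0],
    [[-59,0,0],[0,0,0],0],
    [[-60,0,0],[0,0,0],0],
  ],
)

```text
time_s: 17.3
position: [0.5983, 0.0705, 0.0712]
tcp_rot: [[0.001, 0.085, -0.996], [-0.0, -0.996, -0.085], [-1.0, 0.0, -0.001]]
force: [0.1, 0.6, -2.1]
opening: 0.172
```

```bash
python3 - <<'E'
from look import *
look("side","d6",(260,140,180,150),4);st()
E
```

```text
17.35 [0.5981 0.0705 0.0709] [-0.5  1.  -1.6] 0.172
[[0.0, 0.085, -0.996], [-0.0, -0.996, -0.085], [-1.0, 0.0, -0.0]] [-3.9 40.1 92.2 -0.  47.7 81.2]
```

View pics/d6.png

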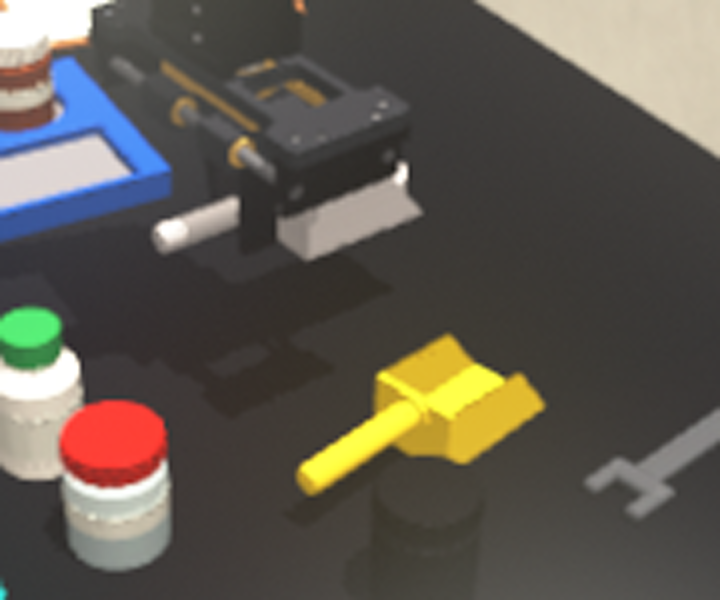

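Steel scoop is held level. Carrying it to the blue recess.

>>> play_rows(
  motion=[
    [[-10,-10,4],[0,0,0],0],
    [[-25,-38,13],[1,0,0],0],
    [[-40,-77,26],[3,0,0],0],
    [[-45,-117,40],[5,0,0],0],
    [[-45,-155,52],[7,0,0],0],
    [[-45,-189,64],[8.5,0,0],0],
    [[-45,-211,71],[9.2,0,0],0],
    [[-45,-220,74.5],[9.4,0,0],0],
  ],
)

```text
time_s: 18.15
position: [0.5029, 0.2858, 0.1156]
tcp_rot: [[-0.001, -0.075, -0.997], [0.0, -0.997, 0.075], [-1.0, -0.0, 0.001]]
force: [0.2, 0.5, -1.5]
opening: 0.175
```

>>> play_rows(
  motion=[
    [[8,0,0],[0,0,0],0],
    [[22,0,0],[0,0,0],0],
    [[38,0,0],[0,0,0],0],
    [[52,0,0],[0,0,0],0],
    [[60,0,0],[0,0,0],0],
    [[62,0,0],[0,0,0],0],
  ],
)

```text
time_s: 18.75
position: [0.5045, 0.2823, 0.0518]
tcp_rot: [[-0.003, -0.08, -0.997], [-0.001, -0.997, 0.08], [-1.0, 0.001, 0.003]]
force: [0.0, -0.2, -0.6]
opening: 0.172
```

```bash
python3 - <<'E'
from look import *
look("wrist","w7");look("scene","s7",(340,220,280,260),2);st()
E
```

```text
18.85 [0.5052 0.2829 0.053 ] [-0.4 -0.3 -1.8] 0.176
[[-0.001, -0.079, -0.997], [-0.0, -0.997, 0.079], [-1.0, 0.0, 0.001]] [ 18.2  40.5  96.   -0.   43.5 112.7]
```

View pics/w7.png

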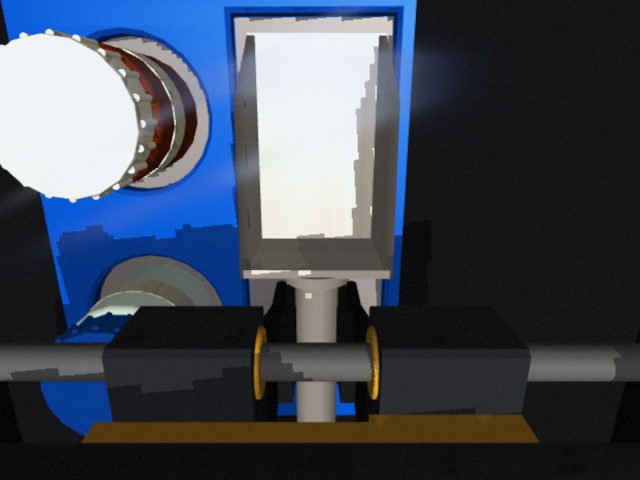

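View pics/s7.png

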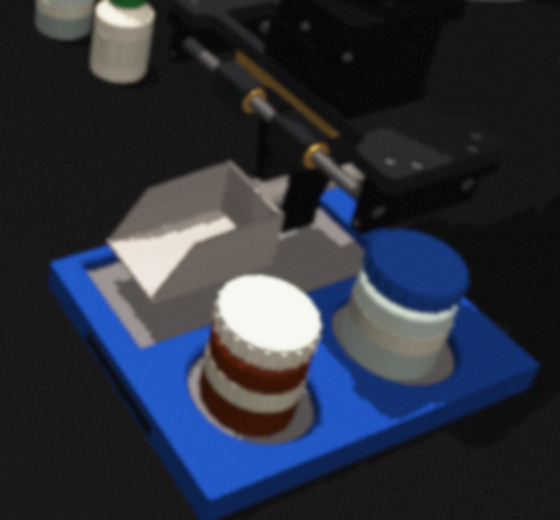

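```bash
python3 - <<'E'
from h import *
c=load("w7")
inv=lambda q:tf([0,0,.079],[[q[0]-.5322,q[1]-.2815,0]])[0,:2]
print("mouth",inv(plane(c,(318,34),.042)),"back",inv(plane(c,(317,272),.082)),"recess end rim",inv(plane(c,(317,9),.02)),"sides",inv(plane(c,(229,12),.02)),inv(plane(c,(403,10),.02)))
E
```

```text
mouth [ 0.08006063 -0.00316635] back [ 0.00160447 -0.00267969] recess end rim [ 0.09247975 -0.00286213] sides [0.09138778 0.03339555] [ 0.09209252 -0.03826083]
```

Relative to the recess, the scoop is centred within a millimetre or two. Lowering it in.

>>> play_rows(
  motion=[
    [[6,0,0],[0,0,0],0],
    [[14,0,0],[0,0,0],0],
    [[22,0,0],[0,0,0],0],
    [[27,0,0],[0,0,0],0],
    [[30,0,0],[0,0,0],0],
    [[32,0,0],[0,0,0],0],
    [[33.5,0,0],[0,0,0],0],
    [[33.5,0,0],[0,0,0],0],
  ],
)

```text
time_s: 19.65
position: [0.5048, 0.2834, 0.0208]
tcp_rot: [[-0.0, -0.078, -0.997], [-0.0, -0.997, 0.078], [-1.0, 0.0, 0.0]]
force: [-2.0, -0.2, 4.5]
opening: 0.171
```

>>> play_rows(
  motion=[
    [[0,0,0],[0,0,0],0.25],
    [[0,0,0],[0,0,0],0.35],
    [[0,0,0],[0,0,0],0.35],
    [[-4,0,0],[0,0,0],0.35],
    [[-20,0,0],[0,0,0],0.35],
    [[-50,0,0],[0,0,0],0.4],
    [[-90,0,0],[0,0,0],0.5],
    [[-130,0,0],[0,0,0],0.6],
  ],
)

```text
time_s: 20.45
position: [0.5047, 0.2832, 0.1511]
tcp_rot: [[-0.001, -0.079, -0.997], [-0.0, -0.997, 0.079], [-1.0, 0.0, 0.001]]
force: [0.6, 0.9, 0.1]
opening: 0.505
```

```bash
python3 - <<'E'
from look import *
look("scene","s8",(340,180,280,290),2);look("wrist","w8");st()
E
```

```text
20.55 [0.5091 0.2848 0.1559] [ 1.1  0.8 -0. ] 0.56
[[0.012, -0.078, -0.997], [0.004, -0.997, 0.078], [-1.0, -0.005, -0.012]] [ 18.3  31.6  92.4   0.   55.3 112.7]
```

View pics/s8.png

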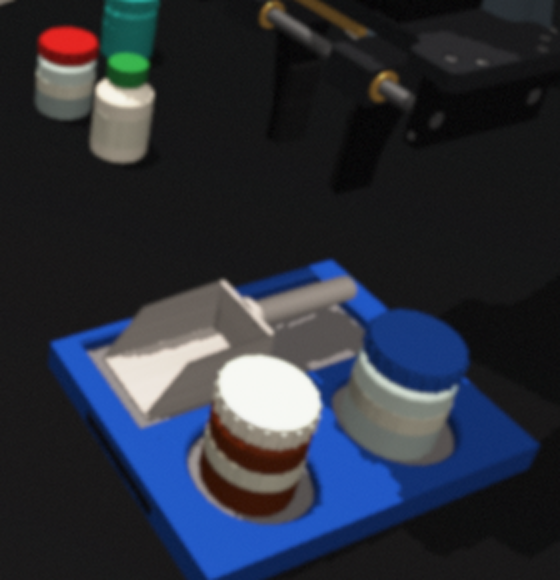

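View pics/w8.png

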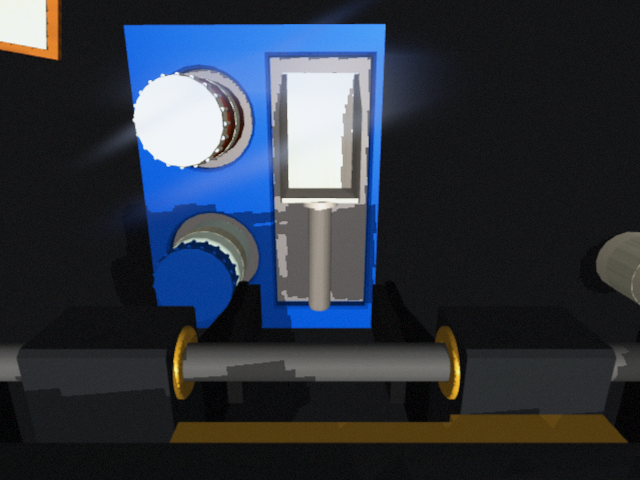

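Blue kit is complete: both jars are in their wells and the scoop lies flat in the recess with its open side up. Next, the bottle.

>>> play_rows(
  motion=[
    [[0,10,1],[-5,0,0],0.8],
    [[0,40,5],[-12,0,0],1],
    [[0,80,10],[-19,0,0],1],
    [[0,122,16],[-26,0,0],1],
    [[0,164,21],[-33,0,0],1],
    [[0,204,26],[-40,0,0],1],
    [[0,235,30],[-47,0,0],1],
    [[0,244.5,32],[-54,0,0],1],
  ],
)

```text
time_s: 21.35
position: [0.4531, 0.0397, 0.1497]
tcp_rot: [[-0.001, 0.762, -0.648], [-0.0, -0.648, -0.762], [-1.0, -0.001, 0.001]]
force: [-0.1, 0.1, 0.6]
opening: 0.996
```

>>> play_rows(
  motion=[
    [[0,0,0],[-8,0,0],1],
    [[0,0,0],[-16,0,0],1],
    [[0,0,0],[-24,0,0],1],
    [[0,0,0],[-32,0,0],1],
    [[0,0,0],[-38,0,0],1],
    [[0,0,0],[-40.5,0,0],1],
    [[0,0,0],[-40.5,0,0],1],
  ],
)

```text
time_s: 22.05
position: [0.4537, 0.0421, 0.1497]
tcp_rot: [[-0.001, 1.0, -0.0], [0.0, -0.0, -1.0], [-1.0, -0.001, -0.0]]
force: [0.1, -0.6, -0.8]
opening: 1.001
```

```bash
python3 - <<'E'
from look import *
look("wrist","w9");st()
E
```

```text
22.1 [0.4538 0.0421 0.1498] [-0.5 -0.8  0.4] 1.003
[[-0.001, 1.0, -0.001], [0.0, -0.001, -1.0], [-1.0, -0.001, -0.0]] [ -8.8  24.2 110.   -0.   45.8  -8.7]
```

View pics/w9.png

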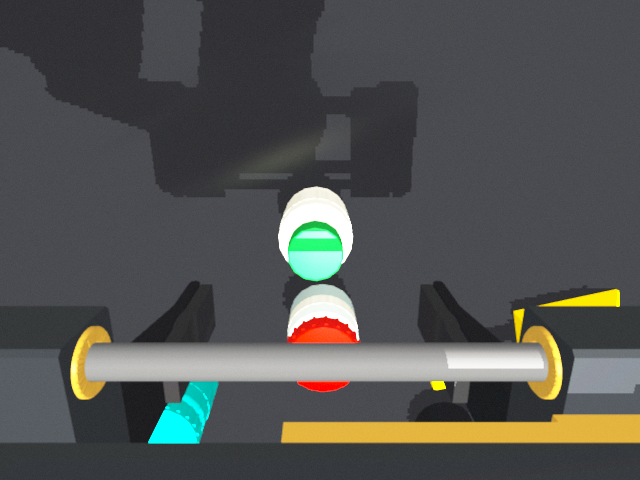

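The green cap is centred between the fingers at (316,251), and the red spare is behind it at (322,350).

```bash
python3 - <<'E'
from h import *
print(plane(load("w9"),(315.5,251),.084))
E
```

```text
[0.45481296 0.04206588]
```

>>> play_rows(
  motion=[
    [[7,0,0],[0,0,0],1],
    [[26,0,0],[0,0,0],1],
    [[50,0,0],[0,0,0],1],
    [[75,0,0],[0,0,0],1],
    [[98,0,0],[0,0,0],1],
    [[116,0,0],[0,0,0],1],
    [[125,0,0],[0,0,0],1],
    [[128,0,0],[0,0,0],1],
  ],
)

```text
time_s: 22.9
position: [0.4534, 0.0422, 0.0209]
tcp_rot: [[-0.002, 1.0, -0.0], [0.0, -0.0, -1.0], [-1.0, -0.002, -0.0]]
force: [0.2, -0.1, -0.5]
opening: 1.002
```

>>> play_rows(
  motion=[
    [[0,0,0],[0,0,0],0.7],
    [[0,0,0],[0,0,0],0.5],
    [[0,0,0],[0,0,0],0.3],
    [[0,0,0],[0,0,0],0.3],
    [[0,0,0],[0,0,0],0.3],
    [[0,0,0],[0,0,0],0.3],
  ],
)

```text
time_s: 23.5
position: [0.454, 0.0422, 0.0223]
tcp_rot: [[0.0, 1.0, 0.0], [-0.0, 0.0, -1.0], [-1.0, 0.0, 0.0]]
force: [0.1, -0.8, 3.2]
opening: 0.547
```

>>> play_rows(
  motion=[
    [[-4,0,0],[0,0,0],0.3],
    [[-15,0,0],[0,0,0],0.3],
    [[-35,0,0],[0,0,0],0.3],
    [[-60,0,0],[0,0,0],0.3],
    [[-86,0,0],[0,0,0],0.3],
    [[-110,0,0],[0,0,0],0.3],
    [[-127,0,0],[0,0,0],0.3],
    [[-133,0,0],[0,0,0],0.3],
  ],
)

```text
time_s: 24.3
position: [0.4548, 0.0421, 0.1574]
tcp_rot: [[0.004, 1.0, 0.0], [-0.001, 0.0, -1.0], [-1.0, 0.004, 0.001]]
force: [0.9, 0.5, -0.9]
opening: 0.541
```

Gripped. It goes to the white tray's +x well, so the gripper body clears it when the scoop goes in later.

>>> play_rows(
  motion=[
    [[0,3,11],[0,0,0],0.3],
    [[0,12,41],[0,0,0],0.3],
    [[0,25,82],[0,0,0],0.3],
    [[0,37,124],[0,0,0],0.3],
    [[0,50,166],[0,0,0],0.3],
    [[0,62,208],[0,0,0],0.3],
    [[0,75,248],[0,0,0],0.3],
    [[0,85,281],[0,0,0],0.3],
  ],
)

```text
time_s: 25.1
position: [0.5387, -0.2421, 0.1535]
tcp_rot: [[-0.001, 1.0, -0.002], [0.001, -0.002, -1.0], [-1.0, -0.001, -0.001]]
force: [0.0, 1.1, -1.1]
opening: 0.545
```

>>> play_rows(
  motion=[
    [[5,7,22],[0,0,0],0.3],
    [[20,9,32],[0,0,0],0.3],
    [[42,10,35],[0,0,0],0.3],
    [[62,10,35],[0,0,0],0.3],
    [[76,10,35],[0,0,0],0.3],
    [[84,10,35],[0,0,0],0.3],
    [[86,10,35],[0,0,0],0.3],
    [[86,10,35],[0,0,0],0.3],
  ],
)

```text
time_s: 25.9
position: [0.5491, -0.2736, 0.0689]
tcp_rot: [[-0.0, 1.0, 0.0], [0.0, 0.0, -1.0], [-1.0, -0.0, -0.0]]
force: [0.2, -0.1, 0.1]
opening: 0.547
```

```bash
python3 - <<'E'
from look import *
look("wrist","w10");look("side","d10",(280,200,220,240),2.5);st()
from h import *
c=load("w10")
t=np.linspace(0,2*np.pi,180)
im=c["img"].copy()
for x in(-50,50):
    q=proj(c,tf([.509,-.3223,.224],np.c_[x+34*np.cos(t),38+34*np.sin(t),0*t+20]/1e3));cv2.polylines(im,[q.round().astype(int)],True,(0,0,255),1)
q=proj(c,tf([.509,-.3223,.224],np.array([[-110,-85,20],[110,-85,20],[110,85,20],[-110,85,20]])/1e3));cv2.polylines(im,[q.round().astype(int)],True,(0,0,255),1)
cv2.imwrite("pics/w10o.png",im)
E
```

```text
26.0 [ 0.5496 -0.2741  0.0699] [-1.  -1.  -0.4] 0.543
[[0.001, 1.0, 0.0], [-0.001, 0.0, -1.0], [-1.0, 0.001, 0.001]] [-36.9  40.8  90.4   0.   48.7 -36.9]
```

View pics/w10o.png

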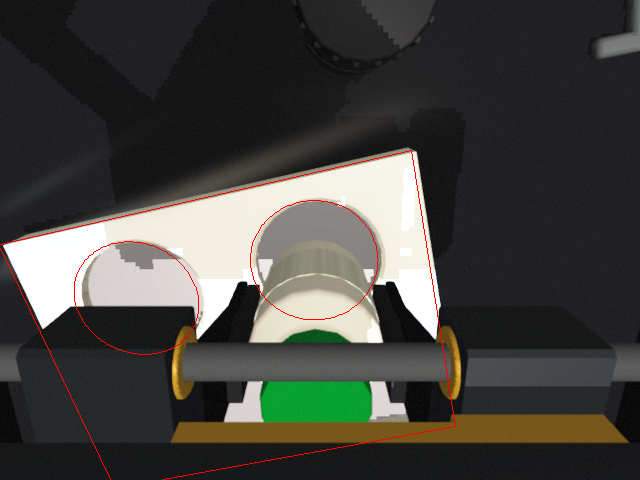

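View pics/d10.png

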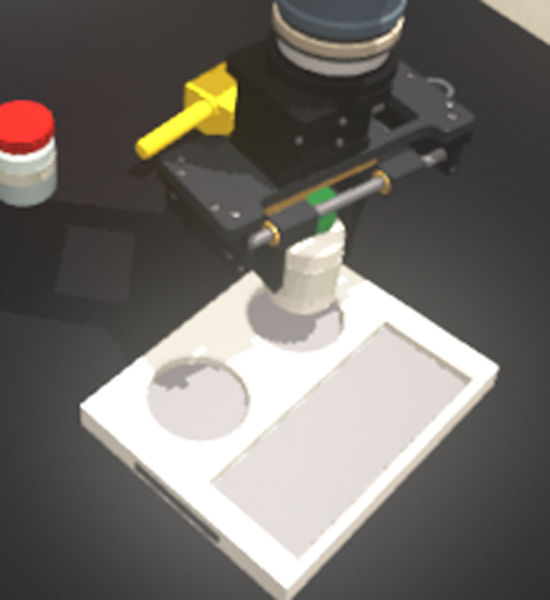

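The white tray model lines up, with the well about 3 px (1–2 mm) right of the prediction. Lowering with a +1 mm nudge.

>>> play_rows(
  motion=[
    [[6,0.5,0],[0,0,0],0.3],
    [[15,1,0],[0,0,0],0.3],
    [[24,1,0],[0,0,0],0.3],
    [[31,1,0],[0,0,0],0.3],
    [[34.5,1,0],[0,0,0],0.3],
    [[36.5,1,0],[0,0,0],0.3],
    [[37.8,1,0],[0,0,0],0.3],
    [[37.8,1,0],[0,0,0],0.3],
  ],
)

```text
time_s: 26.8
position: [0.5494, -0.2735, 0.0324]
tcp_rot: [[-0.001, 1.0, 0.0], [0.001, 0.0, -1.0], [-1.0, -0.001, -0.001]]
force: [-2.8, 1.9, 6.5]
opening: 0.544
```

>>> play_rows(
  motion=[
    [[0,0,0],[0,0,0],0.62],
    [[0,0,0],[0,0,0],0.75],
    [[0,0,0],[0,0,0],0.85],
    [[0,0,0],[0,0,0],0.85],
    [[-15,0,0],[0,0,0],0.85],
    [[-45,0,0],[0,0,0],0.85],
    [[-83,0,0],[0,0,0],0.85],
    [[-118,0,0],[0,0,0],0.8],
  ],
)

```text
time_s: 27.6
position: [0.5501, -0.2739, 0.1515]
tcp_rot: [[0.001, 1.0, -0.0], [-0.0, -0.0, -1.0], [-1.0, 0.001, 0.0]]
force: [1.4, -0.2, 0.4]
opening: 0.822
```

```bash
python3 - <<'E'
from look import *
look("side","d11",(280,200,220,240),2.5);st()
E
```

```text
27.65 [ 0.5534 -0.2761  0.1578] [ 0.5 -1.   3.3] 0.815
[[0.01, 1.0, 0.0], [-0.007, 0.0, -1.0], [-1.0, 0.01, 0.007]] [-36.9  33.8  87.1   0.   58.4 -36.9]
```

View pics/d11.png

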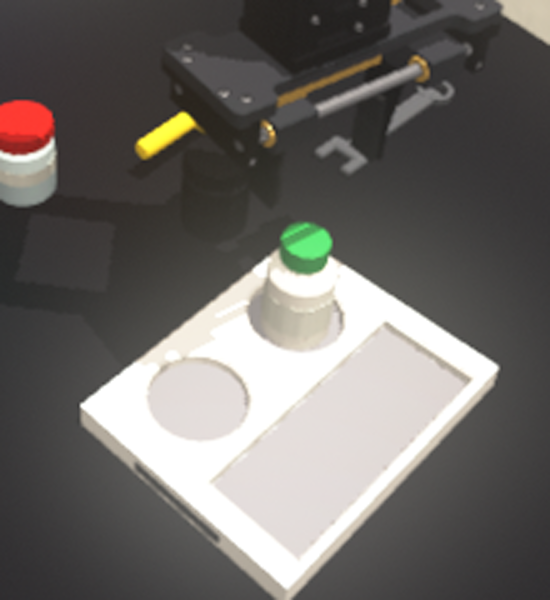

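Bottle stands in its well. Next, the yellow scoop.

>>> play_rows(
  motion=[
    [[0,3,-12],[5,0,0],0.7],
    [[0,10,-41],[12,0,0],0.6],
    [[0,17,-72],[19,0,0],0.6],
    [[0,24,-103],[26,0,0],0.6],
    [[0,31,-134],[33,0,0],0.6],
    [[0,38,-164],[40,0,0],0.6],
    [[0,45,-193],[47,0,0],0.6],
    [[0,48,-205],[54,0,0],0.6],
  ],
)

```text
time_s: 28.45
position: [0.5983, -0.0661, 0.1501]
tcp_rot: [[0.001, 0.586, -0.811], [0.001, -0.811, -0.586], [-1.0, -0.0, -0.001]]
force: [0.1, -0.4, -1.0]
opening: 0.6
```

>>> play_rows(
  motion=[
    [[0,0,0],[7,0,0],0.6],
    [[0,0,0],[14,0,0],0.6],
    [[0,0,0],[19,0,0],0.6],
    [[0,0,0],[21.2,0,0],0.6],
    [[0,0,0],[21.2,0,0],0.6],
  ],
)

```text
time_s: 28.95
position: [0.5982, -0.0688, 0.15]
tcp_rot: [[0.001, 0.256, -0.967], [-0.0, -0.967, -0.256], [-1.0, 0.001, -0.001]]
force: [-0.1, -0.1, -0.6]
opening: 0.602
```

```bash
python3 - <<'E'
from look import *
look("wrist","w12");st()
E
```

```text
29.0 [ 0.5982 -0.0689  0.1499] [-0.6 -0.3 -0.5] 0.603
[[0.001, 0.256, -0.967], [-0.0, -0.967, -0.256], [-1.0, 0.0, -0.001]] [-17.2  33.5  89.4   0.   57.   58. ]
```

View pics/w12.png

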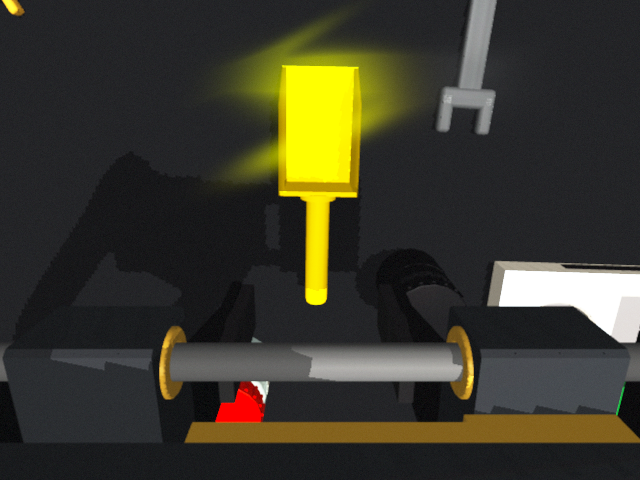

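The yellow handle is centred between the fingers, from (317,197) to (316,300). The black look-alike at (420,285) is clear of the finger track, by about 15 mm as computed.

>>> play_rows(
  motion=[
    [[7,0,0],[0,0,0],0.55],
    [[26,0,0],[0,0,0],0.5],
    [[52,0,0],[0,0,0],0.5],
    [[80,0,0],[0,0,0],0.5],
    [[106,0,0],[0,0,0],0.5],
    [[126,0,0],[0,0,0],0.5],
    [[136,0,0],[0,0,0],0.5],
    [[138.5,0,0],[0,0,0],0.5],
  ],
)

```text
time_s: 29.8
position: [0.5971, -0.0686, 0.0094]
tcp_rot: [[-0.002, 0.256, -0.967], [0.001, -0.967, -0.256], [-1.0, -0.001, 0.002]]
force: [0.2, 0.4, -0.3]
opening: 0.503
```

>>> play_rows(
  motion=[
    [[0,0,0],[0,0,0],0.4],
    [[0,0,0],[0,0,0],0.3],
    [[0,0,0],[0,0,0],0.2],
    [[0,0,0],[0,0,0],0.1],
    [[0,0,0],[0,0,0],0],
    [[0,0,0],[0,0,0],0],
    [[0,0,0],[0,0,0],0],
    [[0,0,0],[0,0,0],0],
  ],
)

```text
time_s: 30.6
position: [0.5982, -0.0691, 0.0112]
tcp_rot: [[0.0, 0.256, -0.967], [-0.0, -0.967, -0.256], [-1.0, 0.0, -0.0]]
force: [-1.8, -0.7, 4.7]
opening: 0.176
```

>>> play_rows(
  motion=[
    [[-4,0,0],[0,0,0],0],
    [[-15,0,0],[0,0,0],0],
    [[-35,0,0],[0,0,0],0],
    [[-58,0,0],[0,0,0],0],
    [[-82,0,0],[0,0,0],0],
    [[-104,0,0],[0,0,0],0],
    [[-118,0,0],[0,0,0],0],
    [[-124,0,0],[0,0,0],0],
  ],
)

```text
time_s: 31.4
position: [0.5987, -0.069, 0.1365]
tcp_rot: [[0.003, 0.256, -0.967], [-0.001, -0.967, -0.256], [-1.0, 0.001, -0.002]]
force: [0.6, 0.0, -1.5]
opening: 0.174
```

```bash
python3 - <<'E'
from look import *
look("side","d13",(280,140,220,240),2.5);look("wrist","w13");st()
from h import *
print(plane(load("w12"),(317.5,193),.04))
E
```

```text
31.5 [ 0.5983 -0.0689  0.1354] [-0.7  0.3 -0.9] 0.172
[[0.001, 0.255, -0.967], [-0.0, -0.967, -0.255], [-1.0, 0.001, -0.001]] [-17.2  34.7  90.    0.   55.2  58. ]
[ 0.62448642 -0.06431756]
```

View pics/d13.png

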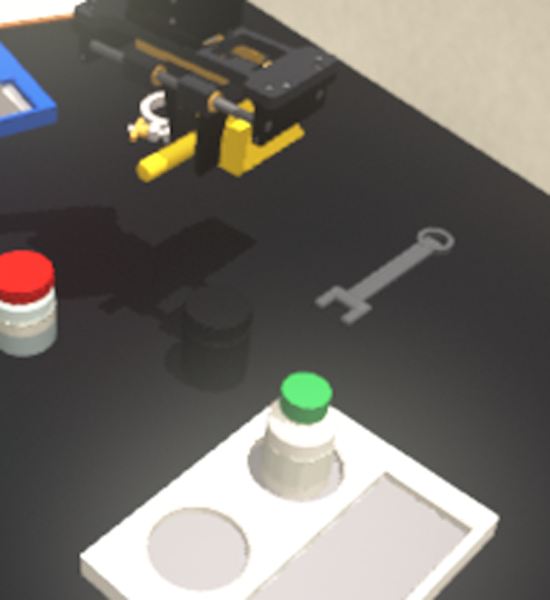

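Level and open side up. Carrying it to the white recess.

>>> play_rows(
  motion=[
    [[0,10,7],[0,0,0],0],
    [[0,37,25],[0,0,0],0],
    [[0,70,48],[0,0,0],0],
    [[0,104,70],[0,0,0],0],
    [[0,137,92],[0.5,0,0],0],
    [[0,170,115],[1,0,0],0],
    [[0,203,137],[1.5,0,0],0],
    [[0,233,157.5],[2,0,0],0],
  ],
)

```text
time_s: 32.3
position: [0.5032, -0.3363, 0.1332]
tcp_rot: [[-0.002, 0.22, -0.975], [0.002, -0.975, -0.22], [-1.0, -0.002, 0.002]]
force: [1.4, 0.5, -0.9]
opening: 0.173
```

>>> play_rows(
  motion=[
    [[0,21,13],[0,0,0],0],
    [[4,29,18],[0,0,0],0],
    [[18,32,20],[0,0,0],0],
    [[38,32,20],[0,0,0],0],
    [[58,32,20],[0,0,0],0],
    [[71,32,20],[0,0,0],0],
    [[76,32,20],[0,0,0],0],
    [[76,32,20],[0,0,0],0],
  ],
)

```text
time_s: 33.1
position: [0.4926, -0.3687, 0.0575]
tcp_rot: [[-0.002, 0.223, -0.975], [0.002, -0.975, -0.223], [-1.0, -0.002, 0.001]]
force: [0.6, 0.6, -1.8]
opening: 0.171
```

```bash
python3 - <<'E'
from look import *
look("wrist","w14");look("side","d14",(280,200,220,240),2.5);st()
E
```

```text
33.2 [ 0.4933 -0.3699  0.0591] [-0.2  0.  -0.3] 0.172
[[0.001, 0.222, -0.975], [-0.001, -0.975, -0.222], [-1.0, 0.001, -0.0]] [-47.2  41.9  90.3   0.   47.8  29.9]
```

View pics/w14.png

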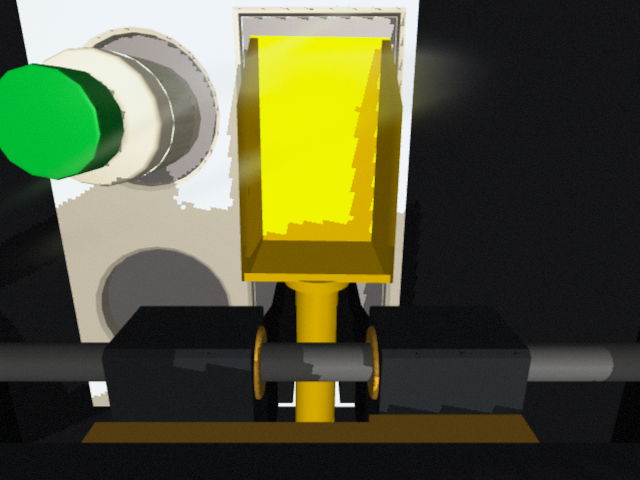

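View pics/d14.png

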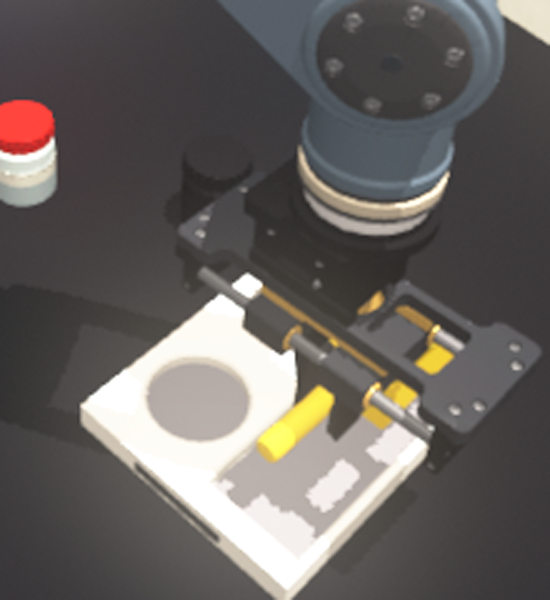

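The scoop is centred in the recess (scoop mouth 250–391 px, recess 237–404 px). Lowering.

>>> play_rows(
  motion=[
    [[7,0,0],[0,0,0],0],
    [[16,0,0],[0,0,0],0],
    [[25,0,0],[0,0,0],0],
    [[31,0,0],[0,0,0],0],
    [[35,0,0],[0,0,0],0],
    [[37,0,0],[0,0,0],0],
    [[38.5,0,0],[0,0,0],0],
    [[38.5,0,0],[0,0,0],0],
  ],
)

```text
time_s: 34.0
position: [0.4922, -0.3698, 0.0212]
tcp_rot: [[-0.001, 0.222, -0.975], [0.001, -0.975, -0.222], [-1.0, -0.001, 0.001]]
force: [-2.4, 1.4, 6.9]
opening: 0.174
```

>>> play_rows(
  motion=[
    [[0,0,0],[0,0,0],0.25],
    [[0,0,0],[0,0,0],0.35],
    [[0,0,0],[0,0,0],0.35],
    [[-4,0,0],[0,0,0],0.35],
    [[-20,0,0],[0,0,0],0.35],
    [[-50,0,0],[0,0,0],0.4],
    [[-90,0,0],[0,0,0],0.5],
    [[-130,0,0],[0,0,0],0.6],
  ],
)

```text
time_s: 34.8
position: [0.4927, -0.3698, 0.1524]
tcp_rot: [[-0.0, 0.222, -0.975], [0.0, -0.975, -0.222], [-1.0, -0.0, 0.0]]
force: [0.2, -1.0, -0.4]
opening: 0.504
```

>>> play_rows(
  motion=[
    [[-20,-20,0],[0,0,0],0.6],
    [[-50,-50,0],[0,0,0],0.6],
    [[-70,-90,0],[0,0,0],0.6],
    [[-80,-130,0],[0,0,0],0.6],
    [[-80,-170,0],[0,0,0],0.6],
    [[-80,-205,0],[0,0,0],0.6],
    [[-80,-225,0],[0,0,0],0.6],
    [[-80,-230,0],[0,0,0],0.6],
  ],
)

```text
time_s: 35.6
position: [0.4408, -0.1434, 0.2314]
tcp_rot: [[0.0, 0.224, -0.975], [0.0, -0.975, -0.224], [-1.0, -0.0, -0.0]]
force: [-0.3, -0.4, -0.9]
opening: 0.601
```

```bash
python3 - <<'E'
from look import *
look("scene","s15");look("side","d15");st()
E
```

```text
35.7 [ 0.4422 -0.1456  0.2312] [-0.1 -0.3 -0. ] 0.601
[[0.002, 0.223, -0.975], [-0.001, -0.975, -0.223], [-1.0, 0.002, -0.001]] [-32.   17.2 103.7  -0.   59.   45.1]
```

View pics/s15.png

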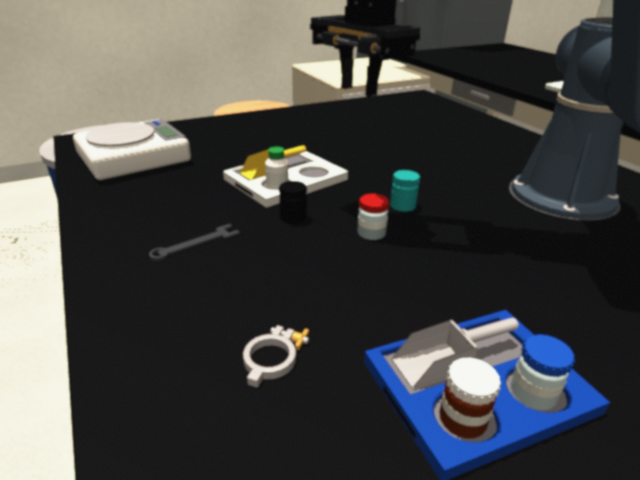

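View pics/d15.png

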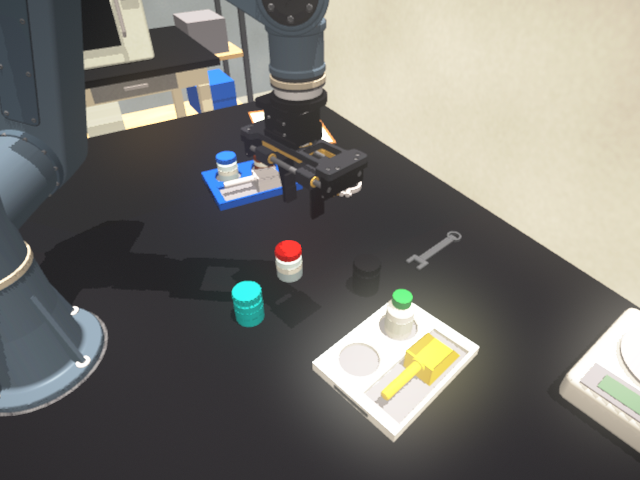

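Both kits look complete, and the red spare, clamp, spanner and look-alikes are at their original pixels. I'll take one close look at both trays, plus a pixel check on the bystanders.

```bash
python3 - <<'E'
from h import *
a=load("scene0")["img"];s=load("s15")["img"];b=load("side0")["img"];d=load("d15")["img"]
for n,i,j,(x,y,w,h) in(("spare",a,s,(358,192,32,48)),("clamp",a,s,(238,322,75,65)),("spanner",b,d,(405,228,60,42)),("turq",b,d,(230,280,36,48)),("black",b,d,(352,255,30,40))):
    g=lambda q:cv2.cvtColor(q[y:y+h,x:x+w],cv2.COLOR_BGR2GRAY).astype(np.float32)
    print(n,cv2.phaseCorrelate(g(i),g(j)))
r=lambda im,x,y,w,h:cv2.resize(im[y:y+h,x:x+w],(400,380),interpolation=cv2.INTER_CUBIC)
cv2.imwrite("pics/fin.png",np.hstack([r(s,360,300,250,237 if 0 else 180),r(d,300,275,190,175)]))
E
```

```text
spare ((0.05902636460439581, -0.08792928078375795), 0.6905482243746519)
clamp ((0.450201999851636, -0.030006287767662343), 0.9140210907547562)
spanner ((-0.10084235862948532, 0.5492051689086352), 0.9474405440577754)
turq ((-0.05465790591481223, -0.037978386798688035), 0.9677818395473339)
black ((0.1626796202538383, -0.6131372243096749), 0.5634853795170784)
```

View pics/fin.png

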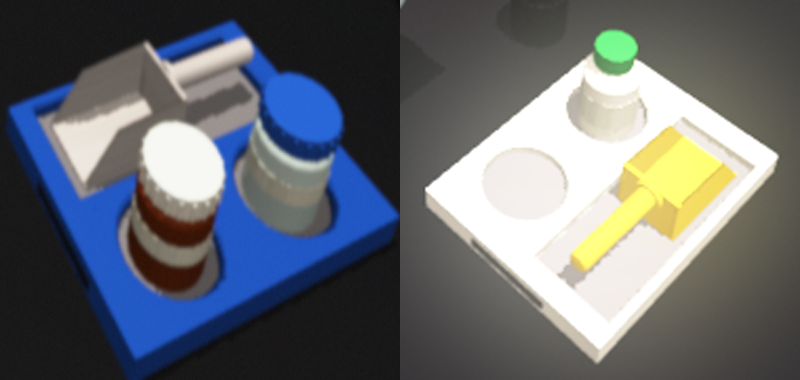

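All five items are seated, and the bystanders shifted less than 1 px.

```bash
python3 -c "
from rig import bot
print(bot.hand_in())"
```

```text
the job is handed in; nothing more can be done
None
```

Both kits are made up and the job is handed in, at about 36 s on the robot's clock with the arm clear of everything. The hand-in reports no verdict.

- **Blue tray:** the amber jar and the blue-capped clear jar stand upright in separate wells. I lowered each onto the well floor until the force showed contact before releasing it. The steel scoop lies in the long recess, open side up.
- **White tray:** the white bottle stands upright in the well at tray position (50, 38) mm, and the yellow scoop lies in the long recess, open side up.

**Last checks:** the final scene and side pictures show all five items seated. The red-capped spare, clamp, spanner and both look-alikes shifted less than 1 px between the first and last pictures. That reading is weakest for the black look-alike, which matched at only 0.56 in the dark, shadowed area. The cameras disagreed by about 1–3 mm on tray and steel scoop positions, within the room in the recesses. No check failed.

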